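Load the burr in the bench collet chuck

ROBOT

A 7-joint arm with a two-finger parallel gripper is mounted at the origin on a cart in front of the work surface, level with it; the furniture and walls round the work are solid. World frame = base frame: x ahead of the robot, y to its left, z up, the work surface at z = 0. Lengths are in m, angles in rad, forces in N, time in s.
With the tool pointing down it reaches from about 0.4 to 0.85 m from the base axis. Payload 6.9 kg.
Tool frame: the origin (TCP) lies between the finger pads; the fingertips stand 11 mm ahead of it and the grasp point (between the pads) lies 8 mm behind it (env.tips_ahead is the distance from the TCP to the fingertips, in m); x points along the fingers, z is the direction in which the jaws open and shut, and the axes are right-handed (so a half turn about x gives the same grasp; the last joint's range is limited). The gripper opens to 85 mm and grips with 20 to 120 N. Pads are 22 mm wide; open, the fingers measure 114 mm over their backs; the gripper's body (76 mm by 85 mm) begins 54 mm behind the grasp point. The pads swing forward as they close: fully open they stand 13 mm farther back than shut.
Start: joints at [1.339, 0.507, -0.238, 1.5, 0.126, 1.149, -0.155], TCP at [0.207, -0.59, 0.242] pointing down, gripper open.
Joint ranges: [-3.08, 3.08], [-0.24, 2.05], [-1.43, 1.35], [0, 2.5], [-1.52, 4.66], [0.17, 1.96], [-2.89, 2.89]. Speed limits (rad/s): [2.39, 2.39, 3.14, 3.14, 3.14, 3.14, 3.14].

INTERFACE

Orientations are given as a unit quaternion [x, y, z, w].
In Python, from plant import monitor, cams, hand_in, env gives the robot as it stands.
- The arm moves only by the shell command python3 -m crank 'ROWS'. ROWS is JSON, a list that holds one entry, the list of rows, each a list of 7 numbers: the shift along the tool's x, y, z in mm, then the turn, a rotation vector about the tool's x, y, z in units of 5 degrees (1.0 is 5 degrees), then the closure, from 0 (fully open) to 1 (shut). A call has exactly 10 rows; each row is the pose to reach, as a shift and turn from the pose commanded when the call began, along the tool's axes at that moment; what a row does not reach only later rows make up. A row lasts 1/8 s, in which the tool goes at most 62.5 mm and 10.7 degrees, less where a joint would pass 70% of its speed; a pose out of reach is approached as far as the arm can. A call with a gripper value outside its range is refused whole. The fingers move at their own pace and stop on an object; the grip force is fixed at half the most. Time passes only in rows, so rows that repeat a pose let the fingers close, or fill a call up. It gives the time, the measured TCP pose, the force and the opening at its end, in the units of the state.
- monitor.observe(): the state, without advancing time (a new reading comes with each control period).
- cams.read_camera(name): name is "side" or "top" or "wrist"; returns the picture (400x640x3 uint8, blue, green, red); there is no depth.
- cams.get_calibration(name): a dict with "camera_matrix" (3x3 intrinsics, pixels), "R" (3x3) and "t" (3): a world point X has camera coordinates R X + t; the wrist camera has in their place "T_tool_cam" (4x4, takes a point from camera to tool coordinates, whose origin is the TCP and whose axes are the tool frame's). Camera axes: x right, y down, z forward; pixel columns grow to the right and rows downward; lengths in m; the calibration is good to about 2 mm. A picture is of the moment at which its call begins: read the wrist's pose just before it. get_calibration takes no time and is no camera call.
- hand_in(): hands the job in, once; it reports no verdict.
The state is a dict: "time": time; "joint_pos": joint angles; "joint_velocities": joint speeds; "joint_efforts": joint torques, N m; "ee_pos": TCP position; "tcp_rot": TCP orientation; "wrist_force": force on the tool from outside, world axes, zero at the start; "torque": the same for the moment, N m; "gripper_width": opening from 0.0 (shut) to 1.0 (fully open).
Only numpy, scipy, OpenCV 4.12 (cv2) and the standard library are available. Lean on these libraries where they do the work, as an engineer would, in place of code of your own. Each camera call takes 0.05 s, during which the arm holds its last target. There are 200 camera calls.

TASK

Take the gold-coloured burr out of the wooden stand, set its shank into the bench collet chuck and press it gently fully home, then let go and turn the chuck's hexagonal nut clockwise until the collet grips the shank firmly. Feel for the grip and do not overtighten; leave the burr standing in the chuck, and leave the other burr and everything else on the bench where they are.

Things in the scene. Friction and masses are not known exactly. Their poses are not given: they have to be found in the camera images.
- burr_head (a point): The gold-coloured burr to load: 74 mm long, upright in the wooden stand, shank down. Steel shank 8 mm in diameter, 44 mm long, foot chamfered 1.5 mm; head a gold cylinder 12 mm in diameter, 30 mm long. 50 g. This point is the middle of the head, on the axis, 59 mm above the foot; z points from foot to head.
- burr_foot (a point): The centre of the flat lower end of the gold burr's shank; z along the burr towards its head.
- burr: The gold burr as a solid (see burr_head); its origin is the same point as burr_foot.
- stand: Pale wooden burr stand, fixed to the bench, 50 x 150 x 36 mm (x, y, z), origin at the centre of its underside. Three holes of 9 mm, 26 mm deep, in a row along its y axis at -45, 0 and +45 mm. The gold burr stands in one outer hole (its foot 10 mm above the bench), the ball burr in the other; the middle hole is empty.
- ball_burr_head (a point): A burr that is not wanted: 8 mm steel shank with a dark ball, 15 mm in diameter, standing in the same stand. The point is the centre of the ball, 58 mm above its foot.
- mouth (a point): The chuck's mouth: centre of the nut's upper end, on the vertical axis, 88 mm above the bench. The chuck is fixed: round blue base 80 mm in diameter, 16 mm high, a steel column of 26 mm, the hexagonal nut on top. The mouth is a conical lead-in, about 20 mm wide, narrowing within 6 mm to a 10 mm bore.
- seat_point (a point): The centre of the flat bottom of the chuck's bore, 36 mm straight below the mouth. A shank fully home stands on it, so that 38 mm of the burr (30 mm head and 8 mm shank) stands out above the nut.
- seat: The flat bottom of the bore as a solid, inside the chuck; its upper face is at seat_point.
- nut_grip (a point): On the axis of the chuck's hexagonal aluminium nut, 8 mm below its upper face: the height to grip it. Nut: 34 mm across flats, 36 mm high (52 to 88 mm above the bench), clear all round. z is up; x is square to one flat (flats face x and every 60 degrees from it). It closes the collet when turned clockwise seen from above; the thread holds where it is left.
- nut: The nut; origin on the axis at its lower face. Running free it drags with about 0.4 N m. It starts more or less open: the jaws bite after about 0.3 to 1.0 rad clockwise, then the torque rises about 0.65 N m per rad. 0.2 N m above the free drag is a firm grip (22 N at each jaw), 0.3 N m above it is too tight. It is springy by about 8 N m per rad, so it turns back a little when let go.
- jaw0: One of the three brass collet jaws inside the nut, 15 mm high, 7 to 22 mm below the mouth, evenly spaced round the bore. They close evenly as the nut turns clockwise and stand at least 5 mm from the axis at the start; the origin is on the axis at their lower end when open.
- jaw1: One of the three brass collet jaws inside the nut, 15 mm high, 7 to 22 mm below the mouth, evenly spaced round the bore. They close evenly as the nut turns clockwise and stand at least 5 mm from the axis at the start; the origin is on the axis at their lower end when open.
- jaw2: One of the three brass collet jaws inside the nut, 15 mm high, 7 to 22 mm below the mouth, evenly spaced round the bore. They close evenly as the nut turns clockwise and stand at least 5 mm from the axis at the start; the origin is on the axis at their lower end when open.
- driver_red: Bystander: small screwdriver with a red handle, 16x154x16, lying (mm); origin at the centre of its underside.
- amber_tape: Bystander: roll of amber tape, 58 across, 12 high (mm); origin at the centre of its underside.
- flux_tin: Bystander: round red tin, 58 across, 20 high (mm); origin at the centre of its underside.
- capacitor_0: Bystander: blue electrolytic capacitor, 18 across, 26 high (mm); origin at the centre of its underside.
- relay: Bystander: black relay, 13x29x24 (mm); origin at the centre of its underside.
- eraser: Bystander: blue and white eraser, 21x46x12 (mm); origin at the centre of its underside.
- marker: Bystander: black marker pen with a blue collar, 13x135x12, lying (mm); origin at the centre of its underside.
Things that resemble listed ones, but are neither listed nor needed, are in the scene too. Of the things that look like the part that bears mouth, the smaller one is meant.

How it is judged:
On the way, in this order (a step that is already met when the one before it is completed fails the run):
1. the gold burr stands fully home in the chuck, upright, while the jaws are still open and the fingers have let go of it (distance between burr_foot and seat_point below 0.0035 m and angle between burr_foot's own z axis and vertical below 0.06 rad and contact force between burr and jaw0 below 4 N and contact force between burr and jaw1 below 4 N and contact force between burr and jaw2 below 4 N and contact force between the fingers and burr below 0.1 N), for 0.2 s.
2. the nut has been turned until all three jaws grip the shank (contact force between burr and jaw0 above 14 N and contact force between burr and jaw1 above 14 N and contact force between burr and jaw2 above 14 N), for 0.2 s.
At the end, for the whole second after the job is handed in: The gold burr stands upright (within 0.06 rad) in the collet chuck, its foot within 3.5 mm of the bottom of the bore, each of the three jaws gripping its shank with more than 14 N, and at rest (all of step 2 and distance between burr_foot and seat_point below 0.0035 m and angle between burr_foot's own z axis and vertical below 0.06 rad and linear speed of burr below 0.05 m/s); the robot touches nothing.
It fails at once if the collet jaws are overtightened: a jaw presses on the shank with more than 33 N (contact force between burr and jaw0 above 33 N or contact force between burr and jaw1 above 33 N or contact force between burr and jaw2 above 33 N).
It fails at once if the burr is forced down: it presses on the bottom of the bore or on the nut with more than 25 N (contact force between burr and seat above 25 N or contact force between burr and nut above 25 N).
It fails at once if the ball burr is moved by more than 30 mm (distance of ball_burr_head from where it was at the start of the episode above 0.03 m).
It fails at once if a bystander is moved by more than 30 mm (distance of any of driver_red, amber_tape, flux_tin, capacitor_0, relay, eraser, marker from where it was at the start of the episode above 0.03 m).
It also fails if it takes over 64 s, if anything falls off the work surface, if the arm or the gripper's body presses on something with over 40 N, if the wrist force passes 120 N, or if a joint passes its speed limit or range.

## Working session

There is one attempt and no reset: what is moved stays moved. The work goes in short steps, Python scripts to look and compute and a shell command to move; the robot and the scene stay as the last step left them, time stands still between calls to the robot, and variables do not carry over. Pictures are saved under pics/ and viewed, about 8 in all and at most 12, crops included, and the job is handed in when it is done.

```bash
mkdir -p pics; ls
python3 - <<'E'
from plant import monitor,cams,env
import cv2
print(monitor.observe()); print([a for a in dir(env) if a[0]!='_'])
for n in("side","top"):
    cv2.imwrite(f"pics/{n}0.png",cams.read_camera(n)); c=cams.get_calibration(n); print(n,c)
print(cams.get_calibration("wrist"))
E
```

```text
pics
{'time': 0.0, 'joint_pos': array([ 1.33949271,  0.50830959, -0.23751851,  1.50114515,  0.12571317,
        1.14892515, -0.15483624]), 'joint_velocities': array([-0.00058653,  0.00083201, -0.00075305,  0.00039655, -0.00188169,
        0.00017329, -0.00152979]), 'joint_efforts': array([ 4.16647572e-04, -6.20588279e+01, -2.18653813e+00, -2.49651861e+01,
        1.25386872e-02,  1.18599573e-02, -1.49754641e-05]), 'ee_pos': array([ 0.20629851, -0.58944382,  0.24144275]), 'tcp_rot': array([ 0.40947931,  0.57725601, -0.40877743,  0.5761972 ]), 'wrist_force': array([-0.34719219, -0.80128734,  0.10440957]), 'torque': array([-0.0325562 , -0.00881028, -0.0447567 ]), 'gripper_width': 1.0016837034817454}
['IKError', 'tips_ahead']
side {'camera_matrix': array([[366.67253769,   0.        , 316.60110502],
       [  0.        , 366.67253769, 198.11029873],
       [  0.        ,   0.        ,   1.        ]]), 'R': array([[-0.86899868, -0.49481016,  0.00205099],
       [-0.20352565,  0.35365288, -0.91296602],
       [ 0.45101952, -0.79378369, -0.40803045]]), 't': array([0.59474089, 0.15605645, 0.9
[... 217 characters left out ...]
99947843,  0.02432746],
       [-0.98387033, -0.02521665, -0.17709686],
       [ 0.17761795, -0.02017393, -0.98389272]]), 't': array([0.115224  , 0.6130836 , 0.99323153])}
{'camera_matrix': array([[300.33788652,   0.        , 319.63637182],
       [  0.        , 300.33788652, 199.52715357],
       [  0.        ,   0.        ,   1.        ]]), 'T_tool_cam': array([[ 8.86858314e-05, -3.26899577e-01,  9.45059077e-01,
        -1.31782601e-01],
       [ 1.19185260e-04, -9.45059071e-01, -3.26899585e-01,
         8.36238213e-02],
       [ 9.99999989e-01,  1.41628474e-04, -4.48517383e-05,
         8.69468718e-05],
       [ 0.00000000e+00,  0.00000000e+00,  0.00000000e+00,
         1.00000000e+00]])}
```

View pics/top0.png

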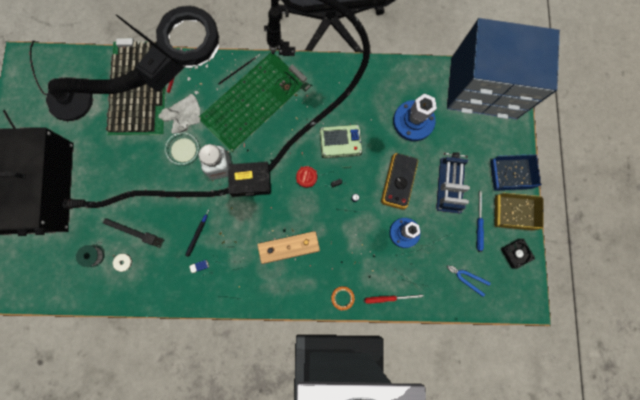

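View pics/side0.png

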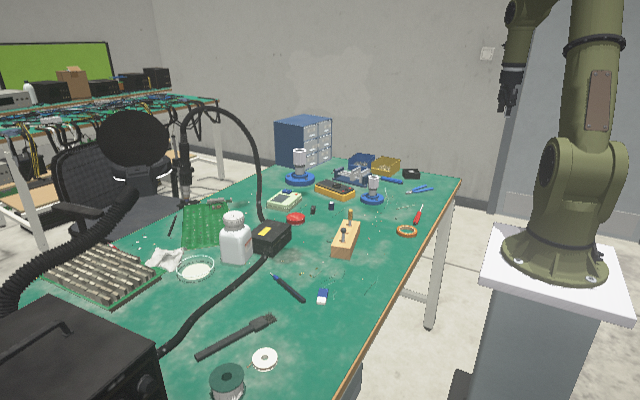

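Both views show two blue-based chucks. In the top view the larger is at (415,115) and the smaller at (406,232), which is the one meant. The stand is at top (288,247), with gold and dark-ball burrs near side (350,213) and (345,231). I'll confirm this in an enlarged crop.

```bash
cat > h.py <<'E'
import numpy as np,cv2
from plant import monitor,cams
from scipy.spatial.transform import Rotation as Ro
def proj(n,X):
    c=cams.get_calibration(n);p=c["camera_matrix"]@(c["R"]@np.array(X,float)+c["t"]);return p[:2]/p[2]
def ray(n,uv,z,o=None):
    c=cams.get_calibration(n);K=c["camera_matrix"]
    d=np.linalg.inv(K)@[uv[0],uv[1],1]
    if n=="wrist":
        o=o or monitor.observe();T=c["T_tool_cam"];R=Ro.from_quat(o["tcp_rot"]).as_matrix()
        C=R@T[:3,3]+o["ee_pos"];d=R@T[:3,:3]@d
    else: C=-c["R"].T@c["t"];d=c["R"].T@d
    return C+d*(z-C[2])/d[2]
def projw(X,o):
    c=cams.get_calibration("wrist");T=c["T_tool_cam"];R=Ro.from_quat(o["tcp_rot"]).as_matrix()
    p=T[:3,:3].T@(R.T@(np.array(X)-o["ee_pos"])-T[:3,3]);p=c["camera_matrix"]@p;return p[:2]/p[2]
E
python3 - <<'E'
from h import *
a=cv2.imread("pics/top0.png");b=cv2.imread("pics/side0.png")
r=lambda im,x,y,w,h,s:cv2.resize(im[y:y+h,x:x+w],None,fx=s,fy=s,interpolation=cv2.INTER_CUBIC)
o=np.vstack([np.hstack([r(a,250,222,80,50,5),r(a,380,207,80,50,5)]),np.hstack([r(b,320,200,80,60,5),r(b,340,160,80,60,5)])])
cv2.imwrite("pics/crop.png",o);print(o.shape)
print("chuck",ray("top",(411,229),.088),ray("side",(374,177),.088),"big",ray("top",(427,102),.1))
print("stand ctr",ray("top",(288.5,245),.036)); print(ray("top",(264,249),.036),ray("top",(314,240),.036))
E
```

```text
(550, 800, 3)
chuck [ 0.53253441 -0.10808773  0.088     ] [ 0.52705208 -0.10951971  0.088     ] big [ 0.85846258 -0.15295669  0.1       ]
stand ctr [0.49002999 0.19193729 0.036     ]
[0.47855003 0.25350304 0.036     ] [0.50418088 0.12748918 0.036     ]
```

View pics/crop.png

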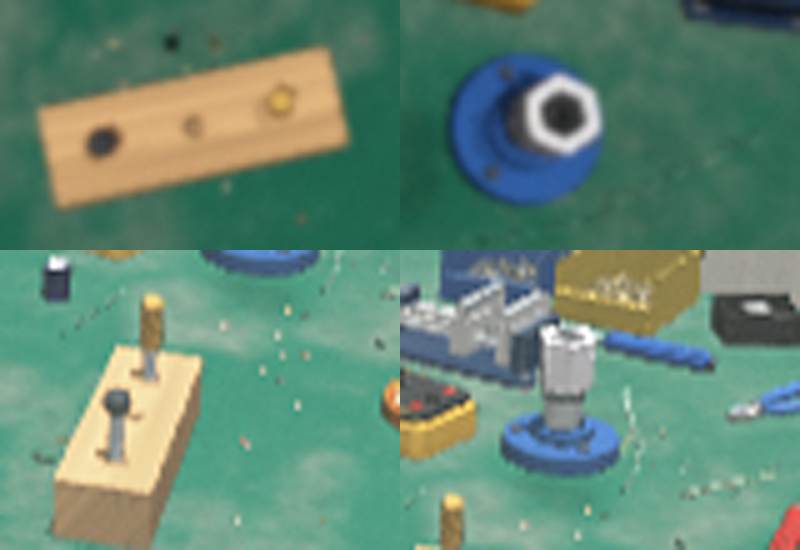

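The crop confirms the following:
- **Gold burr:** in the stand's right hole, top px (306,242).
- **Ball burr:** in the left hole, top px (271,250).
- **Empty hole:** in the middle.
- **Small chuck:** mouth at top px (413,230).

Run:
```python
from h import *
print("burr",ray("top",(306.2,242.2),.084),"side",ray("side",(350.3,219.5-.0),.084), ray("side",(320+153/5,200+(297-250)/5),.084))
print("ball",ray("top",(270.6,250.4),.07),"mid",ray("top",(288.6,247.2),.036))
print("mouth",ray("top",(412.8,229.6),.088),ray("side",(340+168/5,160+(337-250)/5),.088))
o=monitor.observe();R=Ro.from_quat(o["tcp_rot"]).as_matrix();print(R.round(3))
t=np.array([.5,.148,.19]);print("shift mm",R.T@(t-o["ee_pos"])*1000)
```

```text
burr [0.49475757 0.14736895 0.084     ] side [0.46915493 0.20210566 0.084     ] [0.49373689 0.14710646 0.084     ]
ball [0.47375043 0.2339125  0.07      ] mid [0.48448553 0.1915045  0.036     ]
mouth [ 0.53116738 -0.11248548  0.088     ] [ 0.526818  -0.1053422  0.088    ]
[[-0.001  0.944  0.33 ]
 [ 0.002  0.33  -0.944]
 [-1.    -0.    -0.002]]
shift mm [  52.46422264  520.8697651  -598.93110364]
```

```bash
python3 -m crank '[[[0,260,-300,0,0,0,0],[0,260,-300,0,0,0,0],[0,260,-300,0,0,0,0],[0,515,-600,0,0,0,0],[0,515,-600,0,0,0,0],[20,515,-600,0,0,0,0],[50,515,-600,0,0,0,0],[50,515,-600,0,0,0,0],[50,515,-600,0,0,0,0],[50,515,-600,0,0,0,0]]]'; python3 -m crank '[[[0,0,0,0,0,0,0],[0,0,0,0,0,0,0],[0,0,0,0,0,0,0],[0,0,0,0,0,0,0],[0,0,0,0,0,0,0],[0,0,0,0,0,0,0],[0,0,0,0,0,0,0],[0,0,0,0,0,0,0],[0,0,0,0,0,0,0],[0,0,0,0,0,0,0]]]'; python3 -c "
from h import *
print(monitor.observe())"
```

```text
time: 1.35
ee_pos: [0.434, -0.0077, 0.2112]
tcp_rot: [0.409, 0.576, -0.409, 0.577]
wrist_force: [1.2, -0.4, -0.3]
gripper_width: 1.003
time: 2.6
ee_pos: [0.4336, -0.0094, 0.2113]
tcp_rot: [0.409, 0.577, -0.409, 0.577]
wrist_force: [-0.1, 0.2, -0.5]
gripper_width: 0.999
{'time': 2.6, 'joint_pos': array([ 0.37029117,  0.26958153, -0.51651854,  2.01800928,  0.16936567,
        0.89487834, -1.47115233]), 'joint_velocities': array([-8.30646747e-04,  1.39405313e-04,  9.63113294e-05, -6.67709460e-04,
       -9.19316287e-04,  1.12057687e-03, -1.45819057e-05]), 'joint_efforts': array([ 6.60218808e-03, -3.90906787e+01, -2.80029997e+00, -2.12370390e+01,
        1.18384315e-02,  1.60764641e-03,  1.59279994e-04]), 'ee_pos': array([ 0.43363022, -0.00939249,  0.21133557]), 'tcp_rot': array([ 0.40912017,  0.57674969, -0.40912451,  0.57671277]), 'wrist_force': array([-0.10319004,  0.15792852, -0.47750381]), 'torque': array([-0.01686563, -0.01771075, -0.00099539]), 'gripper_width': 0.9990803220422658}
```

```bash
python3 -m crank '[[[20,109,-127,0,0,0,0],[20,109,-127,0,0,0,0],[20,109,-127,0,0,0,0],[20,109,-127,0,0,0,0],[20,109,-127,0,0,0,0],[20,109,-127,0,0,0,0],[20,109,-127,0,0,0,0],[20,109,-127,0,0,0,0],[20,109,-127,0,0,0,0],[20,109,-127,0,0,0,0]]]'; python3 -c "
from h import *
o=monitor.observe();im=cams.read_camera('wrist');cv2.imwrite('pics/w1.png',im)
print(projw([.4945,.147,.084],o),projw([.4945,.147,.054],o),o['ee_pos'],o['joint_pos'])"
```

```text
time: 3.85
ee_pos: [0.4946, 0.1464, 0.1914]
tcp_rot: [0.409, 0.577, -0.409, 0.577]
wrist_force: [-0.6, -0.3, 0.0]
gripper_width: 0.998
[318.8435908  200.37344406] [318.92539433 189.83667767] [0.49456429 0.14639635 0.19142665] [ 0.03317242  0.42059272 -0.52789146  1.85814121  0.25932358  0.93097319
 -1.84718855]
```

View pics/w1.png

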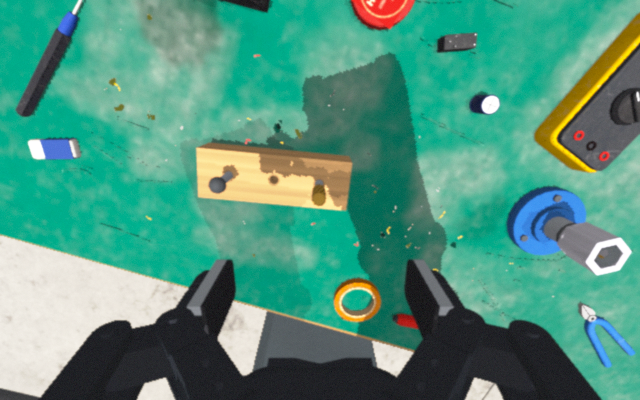

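```bash
python3 -m crank '[[[60,0,0,0,0,0,0],[100,0,0,0,0,0,0.3],[128,0,0,0,0,0,0.3],[128,0,0,0,0,0,0.3],[128,0,0,0,0,0,0.5],[128,0,0,0,0,0,1],[128,0,0,0,0,0,1],[128,0,0,0,0,0,1],[128,0,0,0,0,0,1],[128,0,0,0,0,0,1]]]'; python3 -m crank '[[[0,0,0,0,0,0,1],[0,0,0,0,0,0,1],[0,0,0,0,0,0,1],[0,0,0,0,0,0,1],[0,0,0,0,0,0,1],[-30,0,0,0,0,0,1],[-60,0,0,0,0,0,1],[-110,0,0,0,0,0,1],[-110,0,0,0,0,0,1],[-110,0,0,0,0,0,1]]]'; python3 -c "
from h import *
o=monitor.observe();im=cams.read_camera('wrist');cv2.imwrite('pics/w2.png',im)
R=Ro.from_quat(o['tcp_rot']).as_matrix()
print(o['ee_pos'],o['joint_pos'],o['wrist_force'])
print(R.T@(np.array([.5295,-.1095,.190])-o['ee_pos'])*1000)"
```

```text
time: 5.15
ee_pos: [0.4952, 0.1469, 0.0644]
tcp_rot: [0.41, 0.576, -0.409, 0.577]
wrist_force: [-1.1, 0.5, 7.9]
gripper_width: 0.117
time: 6.4
ee_pos: [0.4943, 0.146, 0.1731]
tcp_rot: [0.409, 0.577, -0.409, 0.577]
wrist_force: [-0.6, 0.4, -1.4]
gripper_width: 0.116
[0.49425058 0.14602418 0.17312101] [ 0.02945552  0.44250098 -0.52614965  1.8838132   0.28123829  0.88883719
 -1.86842409] [-0.59762933  0.36512388 -1.37828841]
[-16.75273584 -51.07556659 252.84513479]
```

View pics/w2.png

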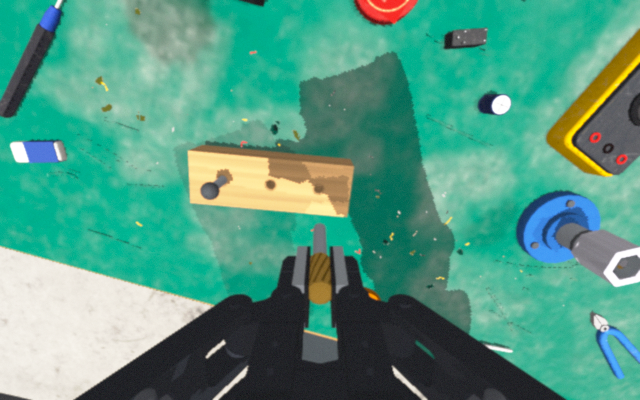

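The burr is held upright between the pads, with its shank tip at about (318,230) and the stand hole empty. Next I'll carry it above the chuck and turn the tool so the jaws match the nut flats.

```bash
python3 -m crank '[[[-17,0,40,-1.5,0,0,1],[-17,-10,80,-3,0,0,1],[-17,-20,120,-5,0,0,1],[-17,-30,160,-7,0,0,1],[-17,-40,200,-9,0,0,1],[-17,-51,230,-11,0,0,1],[-17,-51,253,-12.5,0,0,1],[-17,-51,253,-14,0,0,1],[-17,-51,253,-14,0,0,1],[-17,-51,253,-14,0,0,1]]]'; python3 -c "
from h import *
import json
o=monitor.observe();im=cams.read_camera('wrist');cv2.imwrite('pics/w3r.png',im)
R=Ro.from_quat(o['tcp_rot']).as_matrix();print(R.round(3))
print(o['ee_pos'],o['joint_pos'],o['wrist_force'])
print('foot',projw(o['ee_pos']+R@[.0544,0,0],o),'mouth',projw([.5295,-.1095,.088],o))
json.dump({k:v.tolist() if hasattr(v,'tolist') else v for k,v in o.items()},open('w3.json','w'))
cv2.imwrite('pics/w3.png',cv2.resize(im[100:340,180:460],None,fx=2.5,fy=2.5,interpolation=cv2.INTER_CUBIC))"
```

```text
time: 7.7
ee_pos: [0.5296, -0.1087, 0.1897]
tcp_rot: [0.005, 0.708, -0.005, 0.707]
wrist_force: [-0.1, -0.0, -1.5]
gripper_width: 0.119
[[-0.001  0.014  1.   ]
 [ 0.001  1.    -0.014]
 [-1.     0.001 -0.001]]
[ 0.52958892 -0.10873021  0.18965074] [ 0.70598388  0.52906873 -0.84657917  1.79537629  0.45669807  1.0270442
 -0.33097284] [-0.08397408 -0.04947145 -1.48795108]
foot [320.71614347 226.97739878] mouth [320.54696524 204.26432509]
```

View pics/w3.png

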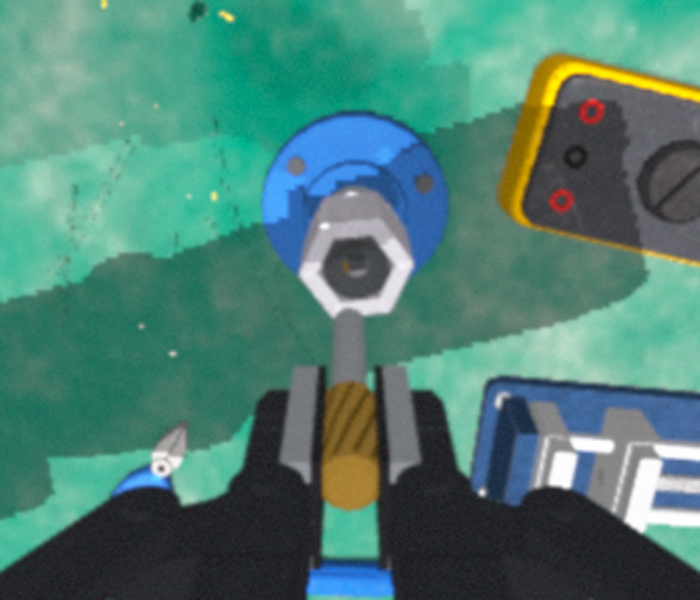

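Mouth centre is at crop (357,267), i.e. raw about (322.8,206.8). The shank hangs upright just in front of it, and two nut flats face about ±x. Next I'll work out the correction and fit the hexagon's angle.

Run:
```python
from h import *
import json
o={k:np.array(v) for k,v in json.load(open('w3.json')).items()}
print(cams.get_calibration("wrist")["T_tool_cam"].round(5))
R=Ro.from_quat(o['tcp_rot']).as_matrix();print(R,projw(o['ee_pos']+R@[.0544,0,0],o))
c=np.array([357,267])/2.5+[180,100]
m=ray("wrist",c,.088,o);print("mouth",m)
# hexagon top-face: bright mask
im=cv2.imread("pics/w3r.png");g=cv2.cvtColor(im,cv2.COLOR_BGR2HSV)
mask=((g[...,2]>180)&(g[...,1]<50)).astype(np.uint8)
mask[:, :295]=0;mask[:,350:]=0;mask[:184]=0;mask[228:]=0
cs,_=cv2.findContours(mask,cv2.RETR_EXTERNAL,cv2.CHAIN_APPROX_NONE);k=max(cs,key=cv2.contourArea)[:,0]
P=np.array([ray("wrist",p,.088,o)[:2] for p in k])
print(len(P),P.min(0),P.max(0))
from scipy.optimize import least_squares
def f(q):
    d=P-q[:2];a=q[2]+np.arange(6)*np.pi/3
    return (d@np.array([np.cos(a),np.sin(a)])).max(1)-.0168
for t in (-.3,0,.3):
    s=least_squares(f,[m[0],m[1],t],loss='soft_l1',f_scale=.0005);print(s.x,s.cost,np.sqrt((s.fun**2).mean()))
cv2.imwrite("pics/mask.png",mask*255)
```

```text
[[-7.6000e-04 -3.2735e-01  9.4490e-01 -1.3178e-01]
 [ 1.2000e-04 -9.4490e-01 -3.2735e-01  8.4180e-02]
 [ 1.0000e+00 -1.4000e-04  7.6000e-04 -8.8000e-04]
 [ 0.0000e+00  0.0000e+00  0.0000e+00  1.0000e+00]]
[[-1.32575668e-03  1.42858840e-02  9.99897073e-01]
 [ 6.32096377e-04  9.99897764e-01 -1.42850558e-02]
 [-9.99998921e-01  6.13092809e-04 -1.33465119e-03]] [320.71614347 226.97739878]
mouth [ 0.53133923 -0.11176362  0.088     ]
119 [ 0.51232664 -0.12902824] [ 0.54892429 -0.09549376]
[ 0.53074586 -0.11217493 -0.43610725] 3.232470004293135e-05 0.0011474623359079756
[ 0.53075772 -0.11215925 -0.43308344] 3.232754267179175e-05 0.001147878012740324
[ 0.53074586 -0.11217493  0.6110917 ] 3.2324700060370036e-05 0.0011474630437052383
```

Run:
```python
from h import *
im=cv2.imread("pics/w3r.png");a=cv2.imread("pics/top0.png")
A=cv2.resize(im[180:232,290:356],(528,416),interpolation=cv2.INTER_CUBIC)
B=cv2.resize(a[215:245,395:430],None,fx=7.7,fy=13.8667,interpolation=cv2.INTER_CUBIC)
cv2.imwrite("pics/hex.png",np.hstack([A,cv2.resize(a[215:245,395:429],(272,240),interpolation=cv2.INTER_CUBIC) if 0 else cv2.copyMakeBorder(cv2.resize(a[215:245,395:429],(272,240),interpolation=cv2.INTER_CUBIC),0,176,0,0,0)]))
```

```text
(no output)
```

View pics/hex.png

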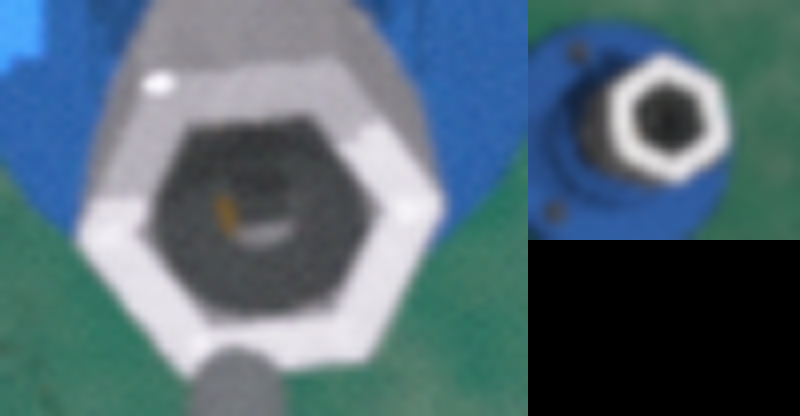

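The hexagon is clear now; its corners in crop pixels (×8) are (78,232), (443,208), (340,60), (153,75), (187,377) and (370,360). I'll fit the pose to these corners.

Run:
```python
from h import *
import json
from scipy.optimize import least_squares
o={k:np.array(v) for k,v in json.load(open('w3.json')).items()}
V=np.array([[443,208],[340,60],[153,75],[78,232],[187,377],[370,360]])/8+[290,180]
P=np.array([ray("wrist",p,.088,o)[:2] for p in V]);r=.034/3**.5
print(P, np.linalg.norm(P-P.mean(0),axis=1))
b=np.arange(6)*np.pi/3
f=lambda q:(P-q[:2]-q[3]*np.c_[np.cos(q[2]+b),np.sin(q[2]+b)]).ravel()
for s in(-1,1):
    b=s*np.arange(6)*np.pi/3
    q=least_squares(f,[.53,-.11,0,r]);print(s,q.x,q.cost,"flat az deg",np.degrees(q.x[2])-30)
c=q.x
R=Ro.from_quat(o['tcp_rot']).as_matrix();print("toolz az",np.degrees(np.arctan2(R[1,2],R[0,2])))
```

```text
[[ 0.55005266 -0.11131732]
 [ 0.53938731 -0.09516668]
 [ 0.52038369 -0.09649189]
 [ 0.51215039 -0.11344829]
 [ 0.5231353  -0.13007552]
 [ 0.54255885 -0.12837773]] [0.01881057 0.01911796 0.01934664 0.01915216 0.01938869 0.0194938 ]
-1 [ 5.31278031e-01 -1.12479573e-01  1.11446801e+00 -2.76106806e-04] 0.001107952133489666 flat az deg 33.85431326097643
1 [ 0.53127803 -0.11247957  0.07615669  0.01921599] 4.181468460891995e-07 flat az deg -25.636543323458547
toolz az -0.8185019752069677
```

The fit is good: corner radius 19.2 mm against 19.6, and centre (0.5313, −0.1125), which matches the top camera. The flats are at −25.6° and 34.4°. I'll align over the mouth and turn the jaws to 34.4° while lowering partway.

```bash
python3 -m crank '[[[0,-3.8,1.9,-2,0,0,1],[0,-3.8,1.9,-4,0,0,1],[0,-3.8,1.9,-6,0,0,1],[0,-3.8,1.9,-7,0,0,1],[15,-3.8,1.9,-7,0,0,1],[30,-3.8,1.9,-7,0,0,1],[40,-3.8,1.9,-7,0,0,1],[40,-3.8,1.9,-7,0,0,1],[40,-3.8,1.9,-7,0,0,1],[40,-3.8,1.9,-7,0,0,1]]]'; python3 -c "
from h import *
o=monitor.observe();im=cams.read_camera('wrist');s=cams.read_camera('side')
R=Ro.from_quat(o['tcp_rot']).as_matrix();print(np.degrees(np.arctan2(R[1,2],R[0,2])),R[:,0],o['joint_pos'][6],o['ee_pos'])
A=cv2.resize(im[160:300,260:380],(480,560),interpolation=cv2.INTER_CUBIC)
B=cv2.resize(s[150:206,354:386],(320,560),interpolation=cv2.INTER_CUBIC)
cv2.imwrite('pics/w4.png',np.hstack([A,B]))"
```

```text
time: 9.0
ee_pos: [0.5322, -0.1129, 0.1508]
tcp_rot: [-0.209, 0.675, 0.208, 0.676]
wrist_force: [-1.0, -0.0, -0.6]
gripper_width: 0.116
34.28581246274829 [ 8.12938974e-04 -1.27814469e-04 -9.99999661e-01] 0.1336756332248 [ 0.53215829 -0.11291135  0.15081067]
```

View pics/w4.png

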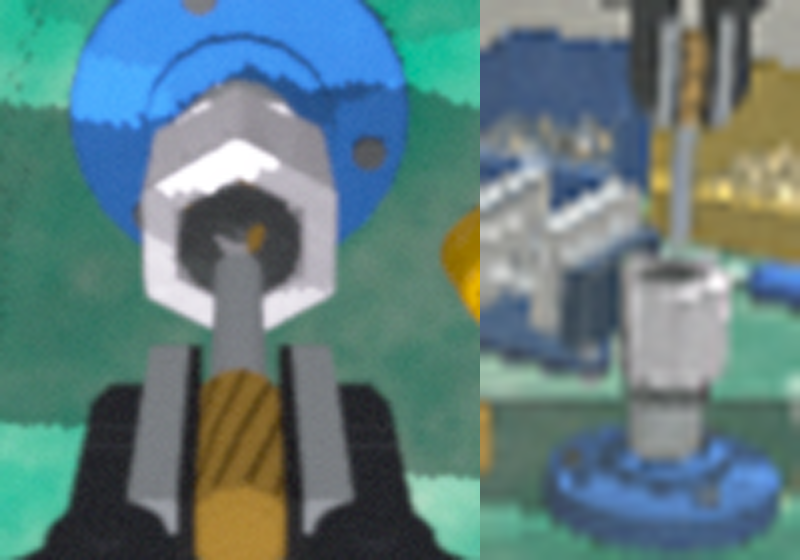

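The shank foot (238,255) lines up with the mouth (240,240), and the nut flats are parallel to the pads. I'll lower it into the bore.

```bash
python3 -m crank '[[[6,0,0,0,0,0,1],[10,0,0,0,0,0,1],[14,0,0,0,0,0,1],[17,0,0,0,0,0,1],[20,0,0,0,0,0,1],[20,0,0,0,0,0,1],[20,0,0,0,0,0,1],[20,0,0,0,0,0,1],[20,0,0,0,0,0,1],[20,0,0,0,0,0,1]]]'
```

```text
time: 10.35
ee_pos: [0.5319, -0.113, 0.1304]
tcp_rot: [-0.208, 0.676, 0.208, 0.676]
wrist_force: [0.7, 0.3, -1.0]
gripper_width: 0.122
```

```bash
python3 -m crank '[[[4,0,0,0,0,0,1],[7,0,0,0,0,0,1],[10,0,0,0,0,0,1],[13,0,0,0,0,0,1],[16,0,0,0,0,0,1],[19,0,0,0,0,0,1],[20,0,0,0,0,0,1],[21,0,0,0,0,0,1],[21,0,0,0,0,0,1],[21,0,0,0,0,0,1]]]'
```

```text
time: 11.6
ee_pos: [0.5319, -0.113, 0.1094]
tcp_rot: [-0.208, 0.676, 0.208, 0.676]
wrist_force: [0.0, -0.0, -0.8]
gripper_width: 0.116
```

```bash
python3 -m crank '[[[0.5,0,0,0,0,0,1],[0.8,0,0,0,0,0,1],[1.1,0,0,0,0,0,1],[1.4,0,0,0,0,0,1],[1.7,0,0,0,0,0,1],[2,0,0,0,0,0,1],[2,0,0,0,0,0,1],[2,0,0,0,0,0,1],[2,0,0,0,0,0,1],[2,0,0,0,0,0,1]]]'
```

```text
time: 12.85
ee_pos: [0.5319, -0.113, 0.1074]
tcp_rot: [-0.208, 0.676, 0.209, 0.676]
wrist_force: [0.5, -0.2, -0.8]
gripper_width: 0.117
```

```bash
python3 -m crank '[[[0.3,0,0,0,0,0,1],[0.3,0,0,0,0,0,1],[0.6,0,0,0,0,0,1],[0.6,0,0,0,0,0,1],[0.8,0,0,0,0,0,1],[0.8,0,0,0,0,0,1],[0.8,0,0,0,0,0,1],[0.8,0,0,0,0,0,1],[0.8,0,0,0,0,0,1],[0.8,0,0,0,0,0,1]]]'
```

```text
time: 14.1
ee_pos: [0.5319, -0.113, 0.1066]
tcp_rot: [-0.208, 0.676, 0.208, 0.676]
wrist_force: [0.0, -0.0, 1.2]
gripper_width: 0.118
```

```bash
python3 -m crank '[[[0.2,0,0,0,0,0,1],[0.2,0,0,0,0,0,1],[0.3,0,0,0,0,0,1],[0.3,0,0,0,0,0,1],[0.4,0,0,0,0,0,1],[0.4,0,0,0,0,0,1],[0.4,0,0,0,0,0,1],[0.4,0,0,0,0,0,1],[0.4,0,0,0,0,0,1],[0.4,0,0,0,0,0,1]]]'
```

```text
time: 15.35
ee_pos: [0.532, -0.113, 0.1065]
tcp_rot: [-0.209, 0.676, 0.208, 0.676]
wrist_force: [-1.4, -1.2, 5.7]
gripper_width: 0.118
```

It is seated: the wrist force went from −0.8 to +5.7 N at the predicted height. I'll open and go down around the nut.

```bash
python3 -m crank '[[[0,0,0,0,0,0,0.7],[0,0,0,0,0,0,0.5],[0,0,0,0,0,0,0.3],[0,0,0,0,0,0,0],[0,0,0,0,0,0,0],[0,0,0,0,0,0,0],[0,0,0,0,0,0,0],[0,0,0,0,0,0,0],[0,0,0,0,0,0,0],[0,0,0,0,0,0,0]]]'; python3 -c "
from h import *
o=monitor.observe();im=cams.read_camera('wrist');s=cams.read_camera('side')
R=Ro.from_quat(o['tcp_rot']).as_matrix();print(np.degrees(np.arctan2(R[1,2],R[0,2])),o['joint_pos'][6],o['torque'],o['gripper_width'])
A=cv2.resize(im[160:300,260:380],(480,560),interpolation=cv2.INTER_CUBIC)
B=cv2.resize(s[150:206,354:386],(320,560),interpolation=cv2.INTER_CUBIC)
cv2.imwrite('pics/w5.png',np.hstack([A,B]))"
```

```text
time: 16.6
ee_pos: [0.5319, -0.113, 0.1062]
tcp_rot: [-0.208, 0.676, 0.208, 0.676]
wrist_force: [-0.6, 0.2, 0.1]
gripper_width: 0.995
34.295158589138154 0.07666999261405667 [ 0.04521978 -0.03158289 -0.01311804] 0.9951110922576355
```

View pics/w5.png

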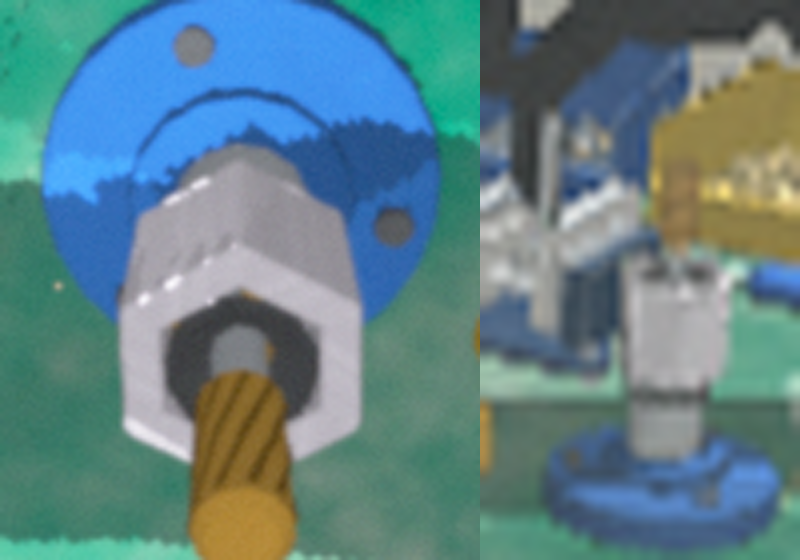

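The burr stands upright in the chuck and the fingers are free of it. I'll go down and grip the nut.

```bash
python3 -m crank '[[[15,0,0,0,0,0,0],[33,0,0,0,0,0,0],[33,0,0,0,0,0,0],[33,0,0,0,0,0,0],[33,0,0,0,0,0,0.3],[33,0,0,0,0,0,0.5],[33,0,0,0,0,0,1],[33,0,0,0,0,0,1],[33,0,0,0,0,0,1],[33,0,0,0,0,0,1]]]'; python3 -c "
from h import *
o=monitor.observe();print(o['torque'],o['gripper_width']*85,o['joint_pos'][6],o['wrist_force'])"
```

```text
time: 17.95
ee_pos: [0.5321, -0.113, 0.0737]
tcp_rot: [-0.209, 0.675, 0.208, 0.676]
wrist_force: [-0.4, -0.1, 6.3]
gripper_width: 0.38
[-0.07657843  0.23269005  0.0903776 ] 32.28206735543248 0.031244275594723134 [-0.40941344 -0.08912612  6.32485477]
```

```bash
python3 -m crank '[[[0,0,0,0.4,0,0,1],[0,0,0,0.8,0,0,1],[0,0,0,1.2,0,0,1],[0,0,0,1.6,0,0,1],[0,0,0,2,0,0,1],[0,0,0,2.2,0,0,1],[0,0,0,2.4,0,0,1],[0,0,0,2.6,0,0,1],[0,0,0,2.8,0,0,1],[0,0,0,3,0,0,1]]]'; python3 -c "
from h import *
o=monitor.observe();R=Ro.from_quat(o['tcp_rot']).as_matrix();print(o['torque'],o['gripper_width']*85,o['joint_pos'][6],np.degrees(np.arctan2(R[1,2],R[0,2])))"
```

```text
time: 19.2
ee_pos: [0.5319, -0.1131, 0.0737]
tcp_rot: [-0.119, 0.697, 0.118, 0.697]
wrist_force: [-1.5, -0.9, 6.5]
gripper_width: 0.387
[-0.04125848  0.38879107  0.38144124] 32.90020034184877 -0.18095866693301066 19.315849634097916
```

```bash
python3 -m crank '[[[0,0,0,0.2,0,0,1],[0,0,0,0.4,0,0,1],[0,0,0,0.6,0,0,1],[0,0,0,0.8,0,0,1],[0,0,0,1,0,0,1],[0,0,0,1.2,0,0,1],[0,0,0,1.4,0,0,1],[0,0,0,1.6,0,0,1],[0,0,0,1.8,0,0,1],[0,0,0,2,0,0,1]]]'; python3 -c "
from h import *
o=monitor.observe();R=Ro.from_quat(o['tcp_rot']).as_matrix();print(o['torque'],o['gripper_width']*85,o['joint_pos'][6],np.degrees(np.arctan2(R[1,2],R[0,2])))"
```

```text
time: 20.45
ee_pos: [0.5317, -0.1131, 0.0737]
tcp_rot: [-0.058, 0.705, 0.057, 0.705]
wrist_force: [-1.4, -0.7, 6.8]
gripper_width: 0.383
[-0.12546148  0.46781838  0.37470305] 32.58563821130485 -0.3209043833460724 9.316419747875974
```

```bash
python3 -m crank '[[[0,0,0,0.2,0,0,1],[0,0,0,0.4,0,0,1],[0,0,0,0.6,0,0,1],[0,0,0,0.8,0,0,1],[0,0,0,1,0,0,1],[0,0,0,1.2,0,0,1],[0,0,0,1.4,0,0,1],[0,0,0,1.6,0,0,1],[0,0,0,1.8,0,0,1],[0,0,0,2,0,0,1]]]'; python3 -c "
from h import *
o=monitor.observe();R=Ro.from_quat(o['tcp_rot']).as_matrix();print(o['torque'],o['gripper_width']*85,o['joint_pos'][6],np.degrees(np.arctan2(R[1,2],R[0,2])))"
```

```text
time: 21.7
ee_pos: [0.5315, -0.1131, 0.0736]
tcp_rot: [0.004, 0.707, -0.005, 0.707]
wrist_force: [-3.3, -0.1, 7.7]
gripper_width: 0.384
[-0.17974962  0.64707088  0.41326974] 32.63986526126633 -0.4596497464565592 -0.6819448308692231
```

```bash
python3 -m crank '[[[0,0,0,0.2,0,0,1],[0,0,0,0.4,0,0,1],[0,0,0,0.6,0,0,1],[0,0,0,0.8,0,0,1],[0,0,0,1,0,0,1],[0,0,0,1.1,0,0,1],[0,0,0,1.2,0,0,1],[0,0,0,1.3,0,0,1],[0,0,0,1.4,0,0,1],[0,0,0,1.5,0,0,1]]]'; python3 -c "
from h import *
o=monitor.observe();R=Ro.from_quat(o['tcp_rot']).as_matrix();print(o['torque'],o['gripper_width']*85,o['joint_pos'][6],np.degrees(np.arctan2(R[1,2],R[0,2])))"
```

```text
time: 22.95
ee_pos: [0.5314, -0.1131, 0.0736]
tcp_rot: [0.05, 0.705, -0.051, 0.705]
wrist_force: [-3.1, 0.1, 7.9]
gripper_width: 0.388
[-0.06318019  0.6430808   0.40700285] 32.96477346172241 -0.5627485225001723 -8.163005906449557
```

```bash
python3 -m crank '[[[0,0,0,0.2,0,0,1],[0,0,0,0.4,0,0,1],[0,0,0,0.6,0,0,1],[0,0,0,0.8,0,0,1],[0,0,0,1,0,0,1],[0,0,0,1.1,0,0,1],[0,0,0,1.2,0,0,1],[0,0,0,1.3,0,0,1],[0,0,0,1.4,0,0,1],[0,0,0,1.5,0,0,1]]]'; python3 -c "
from h import *
o=monitor.observe();R=Ro.from_quat(o['tcp_rot']).as_matrix();print(o['torque'],o['gripper_width']*85,o['joint_pos'][6],np.degrees(np.arctan2(R[1,2],R[0,2])))"
```

```text
time: 24.2
ee_pos: [0.5313, -0.1131, 0.0736]
tcp_rot: [0.096, 0.701, -0.097, 0.7]
wrist_force: [-2.8, 0.0, 8.7]
gripper_width: 0.381
[-0.10712197  0.75859596  0.44902686] 32.41462164047449 -0.6654294189196149 -15.656109543864687
```

```bash
python3 -m crank '[[[0,0,0,0.1,0,0,1],[0,0,0,0.2,0,0,1],[0,0,0,0.3,0,0,1],[0,0,0,0.4,0,0,1],[0,0,0,0.5,0,0,1],[0,0,0,0.6,0,0,1],[0,0,0,0.7,0,0,1],[0,0,0,0.8,0,0,1],[0,0,0,0.9,0,0,1],[0,0,0,1,0,0,1]]]'; python3 -c "
from h import *
o=monitor.observe();R=Ro.from_quat(o['tcp_rot']).as_matrix();print(o['torque'],o['gripper_width']*85,o['joint_pos'][6],np.degrees(np.arctan2(R[1,2],R[0,2])))"
```

```text
time: 25.45
ee_pos: [0.5312, -0.113, 0.0736]
tcp_rot: [0.126, 0.696, -0.127, 0.695]
wrist_force: [-3.7, -0.7, 7.5]
gripper_width: 0.385
[-0.06925201  0.81997098  0.51407066] 32.72179787536436 -0.733535550053042 -20.647531949019527
```

```bash
python3 -m crank '[[[0,0,0,0.1,0,0,1],[0,0,0,0.2,0,0,1],[0,0,0,0.3,0,0,1],[0,0,0,0.4,0,0,1],[0,0,0,0.5,0,0,1],[0,0,0,0.6,0,0,1],[0,0,0,0.7,0,0,1],[0,0,0,0.8,0,0,1],[0,0,0,0.9,0,0,1],[0,0,0,1,0,0,1]]]'; python3 -c "
from h import *
o=monitor.observe();R=Ro.from_quat(o['tcp_rot']).as_matrix();print(o['torque'],o['gripper_width']*85,o['joint_pos'][6],np.degrees(np.arctan2(R[1,2],R[0,2])))"
```

```text
time: 26.7
ee_pos: [0.5311, -0.113, 0.0736]
tcp_rot: [0.156, 0.69, -0.157, 0.689]
wrist_force: [-3.7, -0.1, 7.7]
gripper_width: 0.388
[-0.11826454  0.89852826  0.58730213] 32.93845097318148 -0.8013490407697109 -25.632863224429723
```

```bash
python3 -m crank '[[[0,0,0,0.1,0,0,1],[0,0,0,0.2,0,0,1],[0,0,0,0.3,0,0,1],[0,0,0,0.4,0,0,1],[0,0,0,0.5,0,0,1],[0,0,0,0.6,0,0,1],[0,0,0,0.6,0,0,1],[0,0,0,0.6,0,0,1],[0,0,0,0.6,0,0,1],[0,0,0,0.6,0,0,1]]]'; python3 -c "
from h import *
o=monitor.observe();R=Ro.from_quat(o['tcp_rot']).as_matrix();print(o['torque'],o['gripper_width']*85,o['joint_pos'][6],np.degrees(np.arctan2(R[1,2],R[0,2])))"
```

```text
time: 27.95
ee_pos: [0.5311, -0.113, 0.0736]
tcp_rot: [0.174, 0.685, -0.175, 0.685]
wrist_force: [-3.3, -1.5, 8.9]
gripper_width: 0.384
[-0.08771363  0.87544204  0.5244869 ] 32.65240128196395 -0.8416902207376298 -28.60967332491875
```

```bash
python3 -m crank '[[[0,0,0,0,0,0,1],[0,0,0,0,0,0,1],[0,0,0,0,0,0,1],[0,0,0,0,0,0,1],[0,0,0,0,0,0,1],[0,0,0,0.1,0,0,1],[0,0,0,0.2,0,0,1],[0,0,0,0.3,0,0,1],[0,0,0,0.4,0,0,1],[0,0,0,0.5,0,0,1]]]'; python3 -c "
from h import *
o=monitor.observe();R=Ro.from_quat(o['tcp_rot']).as_matrix();print(o['torque'],o['gripper_width']*85,o['joint_pos'][6],np.degrees(np.arctan2(R[1,2],R[0,2])))"
```

```text
time: 29.2
ee_pos: [0.531, -0.113, 0.0736]
tcp_rot: [0.189, 0.682, -0.19, 0.681]
wrist_force: [-4.1, 0.4, 9.5]
gripper_width: 0.381
[-0.04285483  0.88745045  0.6437201 ] 32.36375311937762 -0.8757035440269504 -31.123282298598774
```

The moving torque is 0.644 against about 0.39–0.41 running free, so about +0.24 N m, or roughly 26 N per jaw. That is a firm grip and inside the limit. I'll let go and rise.

```bash
python3 -m crank '[[[0,0,0,0,0,0,0.5],[0,0,0,0,0,0,0.3],[0,0,0,0,0,0,0],[0,0,0,0,0,0,0],[0,0,0,0,0,0,0],[-30,0,0,0,0,0,0],[-60,0,0,0,0,0,0],[-110,0,0,0,0,0,0],[-110,0,0,0,0,0,0],[-110,0,0,0,0,0,0]]]'; python3 -c "
from h import *
o=monitor.observe();im=cams.read_camera('wrist');s=cams.read_camera('side')
print(o['torque'],o['wrist_force'])
B=cv2.resize(s[150:250,320:400],(480,600),interpolation=cv2.INTER_CUBIC)
A=cv2.resize(im[130:280,280:360],(320,600),interpolation=cv2.INTER_CUBIC)
cv2.imwrite('pics/w6.png',np.hstack([A,B]))"
```

```text
time: 30.45
ee_pos: [0.5315, -0.1133, 0.1829]
tcp_rot: [0.19, 0.681, -0.19, 0.681]
wrist_force: [-0.9, 0.8, 0.2]
gripper_width: 1.002
[-0.00318188 -0.03594965  0.01114521] [-0.85217596  0.77715223  0.21522995]
```

View pics/w6.png

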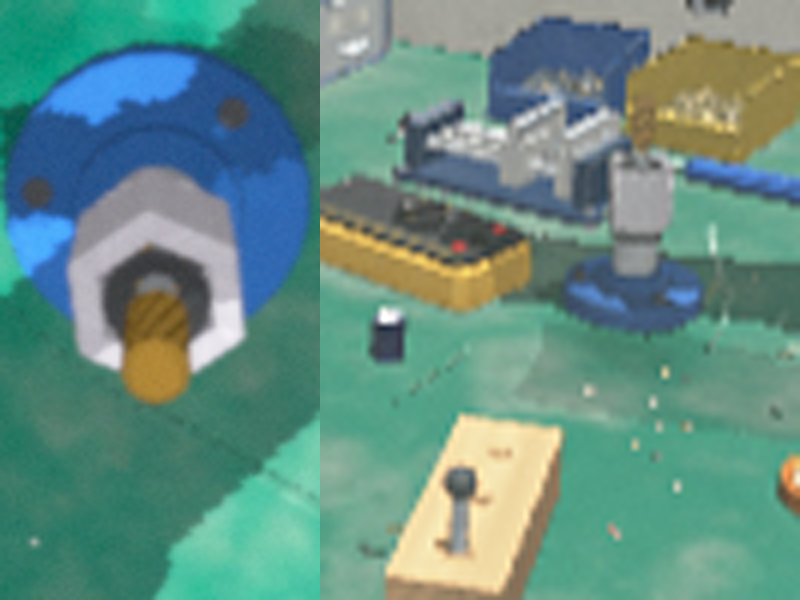

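The burr stands upright at (155,330) in the wrist view. The ball burr (460,490) is still in the stand and the gripper is clear. The nut sprang back a few degrees, as expected. Handing in.

```bash
python3 -c "
from plant import hand_in
print(hand_in())"
```

```text
the job is handed in; nothing more can be done
None
```

The gold burr is in the smaller chuck, pressed home with about 6 N, and the nut is tightened. I handed the job in at about 30 s of the 64 s allowed, and no verdict was reported.

- **Seating:** the upward force appeared at the height where the foot should meet the bottom of the bore. After I let go, the picture showed the burr standing upright in the chuck.
- **Grip:** the nut turned clockwise about 1.14 rad (65°). The last torque while turning was 0.644 N m, against about 0.39–0.41 N m running free. That is about 0.24 N m above drag, or roughly 26 N per jaw by the stated stiffness.
- **Last checks:** the burr is upright, the ball burr is still in the stand, and the gripper is clear and open with the wrist force near zero. I did not look closely at the other bystanders again, but the arm never came near them.
- **Uncertainties:** I could not measure the jaw force directly. The nut sprang back a few degrees on release, as expected, so I estimate 20–26 N per jaw remains. The torque readings while turning free scattered by about 0.02 N m. In an early measurement, the side camera put the chuck's mouth about 7 mm from where the top and wrist cameras agreed, so I used those two.

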